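# Slide the tray home and latch the desiccator cabinet

## Robot

A 6-joint arm with a two-finger parallel gripper is mounted at the origin on the work surface. World frame = base frame: x ahead of the robot, y to its left, z up, the work surface at z = 0. Lengths are in m, angles in rad, forces in N, time in s.
With the tool pointing down it reaches from about 0.3 to 0.875 m from the base axis. Payload 6.4 kg.
Tool frame: the origin (TCP) lies on the centre line of the jaws, within the pads' length; the fingertips stand 25 mm ahead of it and the grasp point (between the pads) lies 6 mm ahead of it (ctrl.tips_ahead is the z of the fingertips in the tool frame, in m); z points along the fingers, x is the direction in which the jaws open and shut, and the axes are right-handed (so a half turn about z gives the same grasp; the last joint's range is limited). The gripper opens to 85 mm and grips with 20 to 120 N. Pads are 22 mm wide; open, the fingers measure 114 mm over their backs; the gripper's body (76 mm by 85 mm) begins 54 mm behind the grasp point. The pads swing forward as they close: fully open they stand 13 mm farther back than shut.
Start: joints at [1.044, 0.181, 1.607, -0, 1.354, -0.206], TCP at [0.181, 0.546, 0.225] pointing down, gripper open.
Joint ranges: [-2.99, 2.99], [-0.89, 2.07], [0.3, 2.58], [-1.14, 4.28], [0, 2.63], [-3.12, 3.12]. Speed limits (rad/s): [2.57, 2.57, 3.01, 3.14, 3.14, 3.14].

## Interface

Orientations are given as a unit quaternion [w, x, y, z].
In Python, from bench import ctrl gives the robot as it stands.
- The arm moves only by the shell command python3 -m pendant 'ROWS'. ROWS is JSON, a list that holds one entry, the list of rows, each a list of 7 numbers: the shift along the tool's x, y, z in m, then the turn, a rotation vector about the tool's x, y, z in rad, then the closure, from -1 (fully open) to 1 (shut). A call has 1 to 10 rows; each row shifts and turns the commanded pose from where the row before left it, along the tool's axes as they then stand; what a row does not reach is not made up. A row lasts 1/10 s, in which the tool goes at most 50 mm and 8.59 degrees, less where a joint would pass 70% of its speed; a pose out of reach is approached as far as the arm can. A call with a gripper value outside its range is refused whole. The fingers move at their own pace and stop on an object; the grip force is fixed at half the most. Time passes only in rows, so rows that do not move let the fingers close. It gives the time, the measured TCP pose, the force and the opening at its end, in the units of the state.
- ctrl.get_obs(): the state, without advancing time (a new reading comes with each control period).
- ctrl.camera(name): name is "side" or "top"; returns (picture, depth): 420x560x3 uint8, red, green, blue; 420x560 float32, m along the optical axis (not along the pixel's ray), 0 where there is no reading.
- ctrl.calibration(name): a dict with "fov_y" (degrees; the focal length in pixels is half the picture's height over the tangent of half this angle, whatever the lens; pixels are square), "cx", "cy" (the principal point, pixels), "D" ([k1, k2, p1, p2, k3] as OpenCV has them; the pictures are not rectified), "camera_from_world" (4x4, takes a point from world to camera coordinates). Camera axes: x right, y down, z forward; pixel columns grow to the right and rows downward; lengths in m; the calibration is good to about 2 mm. A picture is of the moment at which its call begins. calibration takes no time and is no camera call.
- ctrl.hand_in(): hands the job in, once; it reports no verdict.
The state is a dict: "time_s": time; "q": joint angles; "dq": joint speeds; "joint_efforts": joint torques, N m; "eef_pos": TCP position; "eef_rot": TCP orientation; "wrist_force": force on the tool from outside, world axes, zero at the start; "torque": the same for the moment, N m; "opening": opening from 0.0 (shut) to 1.0 (fully open).
Only numpy, scipy, OpenCV 4.12 (cv2) and the standard library are available. Lean on these libraries where they do the work, as an engineer would, in place of code of your own. Each camera call takes 0.05 s, during which the arm holds its last target.

## Task

Slide the pulled-out tray with its weighing bottles all the way home into the small desiccator cabinet, then swing the door shut and press it near its latch edge until the sprung tongue rides over the striker pin and snaps in behind it, so that the door stays shut when you let go. Do not slam or force the door, keep the weighing bottles standing on the tray, and leave the flask, the reagent bottle and the beaker beside it alone.

Things in the scene. Friction and masses are not known exactly. Their poses are not given: they have to be found in the camera images.
- cabinet: white bench desiccator cabinet, fixed, 220 deep (its x) x 240 wide (its y) x 200 high; origin at the centre of its underside on the bench, z up. The open front faces its -x, in the plane x = -110; the right side wall's outer face is y = -120. The door's vertical hinge axis is at x -133, y +122
- keeper_nominal (a point): nominal place of the middle of the keeper's striker pin (z 170, cabinet x -142, y -116): a vertical steel pin of diameter 7, z 151 to 188, beside the door's free edge. The keeper also carries a stop and a sprung rubber-tipped kick-out buffer. All of it is screwed on through slots and really sits up to 6 mm nearer or farther in depth (cabinet x), differently each time
- door (a joint): angle (rad) of the white door with clear window: latched -0.03 to 0.03 by the keeper's setting; grows as it opens to the front, starts at 1.35 to 1.62. Leaf 22 thick, 230 wide (2 to 232 from the hinge axis), z 12 to 198. Stays where it is left, but near shut and not latched the buffer kicks it 16 mm or more out again. Over 25 N on it in the last 0.2 rad is forcing it, over 1.2 rad/s there is slamming
- door_push (a point): point on the flat outer face of the door, 200 from the hinge axis, 32 from the free edge, z 170. Pushed here the door takes 3 to 12 N while the tongue rides up the pin; over the top this falls to 3 to 6 N, the tongue snaps in, and 1.5 mm farther is a hard stop where the force shoots up. Below is the bar handle (z 35 to 115, 195 from the axis, 34 proud)
- door_hinge (a point): point on the door's vertical hinge axis at the height of the door's top edge, z 198. The leaf's outer face lies 11 from the axis
- latch_edge (a point): point in the door's free edge (232 from the hinge axis, z 170), at the root of the brass tongue. The tongue is 20 high and sticks 11 out of the edge; its rear is sloped, its front flat. The pin pushes it in about 8 mm against a spring of 1 to 2 N; behind the pin it springs out. It meets the pin some 17 mm before the latched position
- tray (a joint): how far (m) the steel tray is pulled out of the cabinet's front (cabinet -x); 0 home, against a firm stop; starts at 0.07 to 0.10. Slides with about 2 N, stays where it is left. 170 wide, 190 long, its floor at z 116. Left out, it blocks the door
- tray_tab (a point): middle of the upper edge, z 176, of the front face (looks to cabinet -x) of the tray's upright pull tab, 80 wide, 3 thick, z 112 to 176. With the tray home this face is 4 in front of the cabinet's front plane, so fingers that push it from the front, pointing down, stay clear of the cabinet's top edge
- bottle_a: glass weighing bottle with lid, diameter 42, height 53, 60 g, standing on the tray, left one (cabinet +y); origin at the centre of its underside
- bottle_b: the same, right one (cabinet -y)
- flask: glass conical flask, diameter 84, height 140, on the bench; origin at the centre of its underside
- reagent: amber reagent bottle, diameter 70, height 150, on the bench; origin at the centre of its underside
- beaker: glass beaker, diameter 80, height 100, on the bench; origin at the centre of its underside
Not all that is in view belongs to the job. Leave any yellow look-alike of the bottle_b alone.

How it is judged:
On the way:
1. the tray is pushed home while the door is still open (value of joint tray below 0.008 m and value of joint door above 0.3 rad), for 0.2 s.
At the end, for the whole second after the job is handed in: the door is latched by itself: let go, it stays shut, its angle below 0.031 rad (unlatched it is kicked out to more), at rest; the tray is home within 8 mm; both weighing bottles stand upright and still on the tray (value of joint door below 0.031 rad and value of joint tray below 0.008 m and velocity of joint door between -0.05 and 0.05 rad/s and angle between each of bottle_a, bottle_b's own z axis and vertical below 0.15 rad and linear speed of each of bottle_a, bottle_b below 0.03 m/s and height (world z) of each of bottle_a, bottle_b above 0.108 m); the robot touches nothing.
It fails at once if the robot forces the door: more than 25 N on it in its last 0.2 rad (value of joint door below 0.2 rad and contact force between any of the arm, the fingers and door above 25 N).
It fails at once if the door is slammed: it closes the last 0.2 rad faster than 1.2 rad/s (velocity of joint door below -1.2 rad/s and value of joint door below 0.2 rad).
It fails at once if a weighing bottle is tipped or falls off the tray (angle between any of bottle_a, bottle_b's own z axis and vertical above 0.4 rad or height (world z) of any of bottle_a, bottle_b below 0.1 m).
It fails at once if the flask, the reagent bottle or the beaker is shifted by more than 20 mm or tipped (distance of any of flask, reagent, beaker from where it was at the start of the episode above 0.02 m or angle between any of flask, reagent, beaker's own z axis and vertical above 0.3 rad).
It also fails if it takes over 58 s, if anything falls off the work surface, if the arm or the gripper's body presses on something with over 40 N, if the wrist force passes 120 N, or if a joint passes its speed limit or range.

## Working session

There is one attempt and no reset: what is moved stays moved. The work goes in short steps, Python scripts to look and compute and a shell command to move; the robot and the scene stay as the last step left them, time stands still between calls to the robot, and variables do not carry over. Pictures are saved under pics/ and viewed, and the job is handed in when it is done.

```bash
mkdir -p pics; ls
python3 - <<'E'
from bench import ctrl
import cv2,numpy as np
o=ctrl.get_obs();print(o)
for n in("side","top"):
    p,d=ctrl.camera(n);np.savez(f"pics/{n}0.npz",p=p,d=d)
    cv2.imwrite(f"pics/{n}0.png",p[:,:,::-1]);print(n,ctrl.calibration(n),d.min(),d.max())
E
```

```text
pics
{'time_s': 0.0, 'q': array([ 1.04370012e+00,  1.81533593e-01,  1.60800078e+00, -2.76428838e-05,
        1.35377678e+00, -2.06309896e-01]), 'dq': array([ 0.00058103, -0.00092796,  0.00101836, -0.00069148,  0.00011157,
        0.00054947]), 'joint_efforts': array([ 6.72795818e-05, -4.44878411e+01, -3.51324499e+01, -4.10464281e-04,
        9.28324676e-03,  5.80815225e-06]), 'eef_pos': array([0.1810179 , 0.54518043, 0.22429183]), 'eef_rot': array([ 3.61672953e-04,  8.10958143e-01,  5.85103539e-01, -7.79541348e-04]), 'wrist_force': array([-0.42711238,  0.20180464, -0.11622596]), 'torque': array([-0.02837956,  0.01175149, -0.0038073 ]), 'opening': 0.996437040772381}
side {'fov_y': 49.157976224009175, 'cx': 283.64115222458975, 'cy': 209.7147601366363, 'D': array([-0.06723062,  0.        ,  0.        ,  0.        ,  0.        ]), 'camera_from_world': array([[-0.99508477, -0.09901399, -0.00158867,  0.61069231],
       [-0.07151083,  0.72959233, -0.68013324,  0.22106748],
       [ 0.06850179, -0.67667663, -0.73308679,  0.9704648 ],
       [ 0.        ,  0.        ,  0.        ,  1.        ]])} 0.0 3.0673742
top {'fov_y': 52.360704293735076, 'cx': 282.66992979812784, 'cy': 208.95536717395834, 'D': array([0.01518777, 0.        , 0.        , 0.        , 0.        ]), 'camera_from_world': array([[ 0.01242996, -0.99969068, -0.02154161, -0.12269238],
       [-0.99627906, -0.01054433, -0.08553861,  0.61811598],
       [ 0.08528501,  0.0225247 , -0.99610196,  1.19690711],
       [ 0.        ,  0.        ,  0.        ,  1.        ]])} 0.0 2.1248384
```

View pics/side0.png

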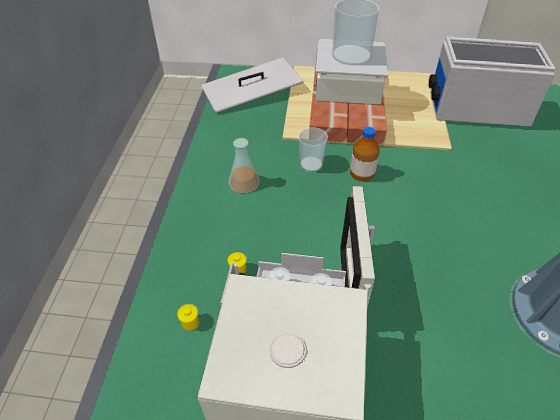

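View pics/top0.png

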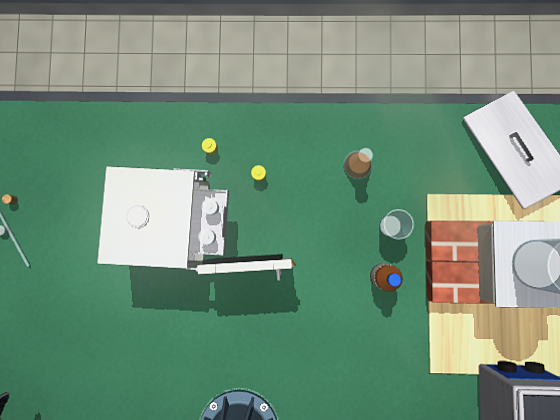

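The side picture shows the cabinet front-on from behind, with its top at about (290,340), the tab at (303,262) and the open door at (357,240). In the top picture the cabinet top spans (106,167) to (190,268), the tray is at (213,222), and the door runs from (198,268) to (292,264). The cabinet's front faces world -y and the hinge is on the robot's side.

```bash
cat > h.py <<'E'
import numpy as np,cv2
from bench import ctrl
def cal(n):
    c=ctrl.calibration(n);f=210/np.tan(np.radians(c["fov_y"]/2))
    return np.array([[f,0,c["cx"]],[0,f,c["cy"]],[0,0,1]]),c["D"],np.array(c["camera_from_world"])
def ray(n,uv):
    K,D,T=cal(n);u=cv2.undistortPoints(np.float64(uv).reshape(-1,1,2),K,D).reshape(-1,2)
    d=np.c_[u,np.ones(len(u))];R=T[:3,:3];return -R.T@T[:3,3],d@R
def onz(n,uv,z):
    o,d=ray(n,uv);return o+d*((z-o[2])/d[:,2])[:,None]
def depthpts(n,uv,dep):
    o,d=ray(n,uv);v=np.int32(np.round(uv));return o+d*dep[v[:,1],v[:,0]][:,None]
def cloud(n,dep):
    vv,uu=np.mgrid[0:420,0:560];uv=np.c_[uu.ravel(),vv.ravel()]
    o,d=ray(n,uv);P=o+d*dep.ravel()[:,None];P[dep.ravel()==0]=np.nan
    return P.reshape(420,560,3)
def tri(u1,u2):
    o1,d1=ray("side",[u1]);o2,d2=ray("top",[u2]);A=np.c_[d1[0],-d2[0]]
    s=np.linalg.lstsq(A,o2-o1,rcond=None)[0];a=o1+s[0]*d1[0];b=o2+s[1]*d2[0];return (a+b)/2,np.linalg.norm(a-b)
E
python3 - <<'E'
from h import *
for n in("top","side"):
    z=np.load(f"pics/{n}0.npz");P=cloud(n,z['d'])
    np.save(f"pics/P{n}.npy",P)
    # cabinet top: z~0.2 
    m=(abs(P[...,2]-0.2)<0.008)
    lab,L,st,c=cv2.connectedComponentsWithStats(m.astype(np.uint8))
    for i in range(1,lab):
        if st[i,4]>100: 
            q=P[L==i];print(n,st[i],"z",np.median(q[:,2]))
            r=cv2.minAreaRect(np.argwhere(L==i)[:,::-1].astype(np.float32))
            b=cv2.boxPoints(r);print(b.round(1).tolist(),onz(n,b,.2)[:,:2].round(4).tolist())
z=np.load("pics/top0.npz")['p'];cv2.imwrite("pics/topz.png",cv2.resize(z[150:290,90:310,::-1],None,fx=3.6,fy=3.6,interpolation=cv2.INTER_CUBIC))
z=np.load("pics/side0.npz")['p'];cv2.imwrite("pics/sidez.png",cv2.resize(z[180:330,180:390,::-1],None,fx=3.8,fy=3.8,interpolation=cv2.INTER_CUBIC))
E
```

```text
top [  98  166   97  103 8622] z 0.20084856102854398
[[97.5999984741211, 263.20001220703125], [105.0, 162.6999969482422], [194.39999389648438, 169.1999969482422], [187.0, 269.70001220703125]] [[0.467, 0.3302], [0.7154, 0.3242], [0.701, 0.1006], [0.4539, 0.1111]]
top [515 240  22  48 161] z 0.20061010166265447
[[513.2999877929688, 285.79998779296875], [516.2999877929688, 238.6999969482422], [536.0, 240.0], [533.0, 287.1000061035156]] [[0.4272, -0.6694], [0.5388, -0.6804], [0.5364, -0.7264], [0.4251, -0.7151]]
top [ 197  255   95   20 1035] z 0.19831044512293605
[[196.1999969482422, 259.70001220703125], [290.70001220703125, 253.8000030517578], [291.6000061035156, 268.29998779296875], [197.10000610351562, 274.20001220703125]] [[0.4784, 0.0894], [0.4956, -0.1403], [0.4606, -0.1429], [0.4433, 0.0861]]
top [512 385  48  35 374] z 0.199114184895671
[[512.0, 385.0], [559.0, 385.0], [559.0, 419.0], [512.0, 419.0]] [[0.1994, -0.6579], [0.2022, -0.7645], [0.1268, -0.7607], [0.1237, -0.6549]]
top [523 395  37  25 880] z 0.20388461831968707
[[523.0, 395.0], [559.0, 395.0], [559.0, 419.0], [523.0,
[... 1232 characters left out ...]
], [333.0, 45.0], [372.1000061035156, 48.0], [371.1000061035156, 60.5]] [[0.5395, -0.6642], [0.5385, -0.7396], [0.4223, -0.7339], [0.4278, -0.6592]]
side [ 352  186   23   94 1111] z 0.1966531462405433
[[349.5, 186.5], [362.1000061035156, 184.8000030517578], [374.79998779296875, 278.8999938964844], [362.20001220703125, 280.6000061035156]] [[0.4899, -0.1345], [0.4637, -0.1421], [0.4455, 0.0915], [0.4674, 0.0971]]
side [  197   274   171   146 19917] z 0.1989686008019933
[[196.3000030517578, 401.79998779296875], [212.0, 270.79998779296875], [378.3999938964844, 290.79998779296875], [362.70001220703125, 421.70001220703125]] [[0.7064, 0.3302], [0.7297, 0.1022], [0.4402, 0.1154], [0.4693, 0.3347]]
```

View pics/topz.png

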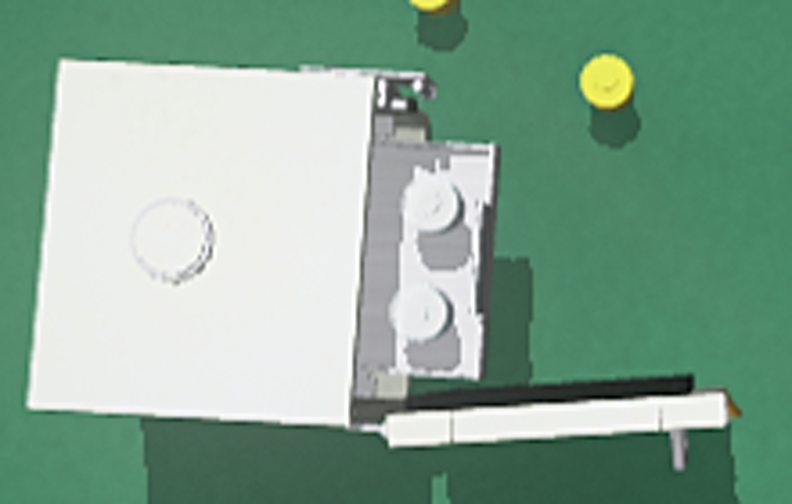

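View pics/sidez.png

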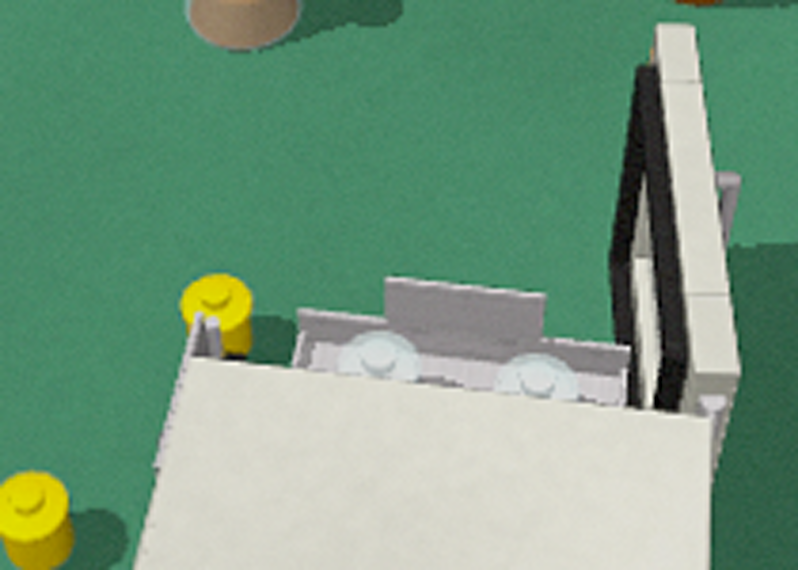

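Run:
```python
from h import *
def tz(*p): return [(90+(a+.5)/3.6-.5,150+(b+.5)/3.6-.5) for a,b in p]
def sz(*p): return [(180+(a+.5)/3.8-.5,180+(b+.5)/3.8-.5) for a,b in p]
c=onz("top",tz((61,60),(378,75),(352,425),(28,408)),.2);print("cab BF,FF,FN,BN\n",c.round(4))
ctr=c.mean(0)
ax=(c[0]+c[3]-c[1]-c[2]);ay=(c[2]+c[3]-c[0]-c[1]);print("depth",np.linalg.norm(ax)/2,"wid",np.linalg.norm(ay)/2)
yx=np.arctan2(ax[1],ax[0]);yy=np.arctan2(ay[1],ay[0])-np.pi/2;print("yaw",yx,yy,"ctr",ctr)
# side-top of cabinet from side for check
s=onz("side",sz((197,357),(712,417)),.2);print("side front corners",s.round(4))
d=onz("top",tz((388,446),(733,427),(388,420),(725,391)),.198);print("door\n",d.round(4))
ds=onz("side",sz((657,25),(693,25),(737,372),(693,374)),.198);print("door side\n",ds.round(4))
for a,b in [(sz((387,278))[0],tz((489,207))[0]),(sz((545,295))[0],tz((486,315))[0])]:
    print("tab",tri(a,b))
    print(onz("side",[a],.176).round(4),onz("top",[b],.176).round(4))
P=np.load("pics/Pside.npy"); 
for u in [(290,258),(303,258),(303,262),(315,262)]: print(u,P[u[1],u[0]].round(4))
P=np.load("pics/Ptop.npy")
for u in [(225,215),(225,222),(225,230),(226,222),(224,222)]: print(u,P[u[1],u[0]].round(4))
```

```text
cab BF,FF,FN,BN
 [[0.7063 0.3198 0.2   ]
 [0.6979 0.0999 0.2   ]
 [0.4588 0.1103 0.2   ]
 [0.4675 0.3307 0.2   ]]
depth 0.2203546642264005 wid 0.23921829071332418
yaw 1.5319156002529306 1.526179218143033 ctr [0.58263844 0.21516461 0.2       ]
side front corners [[0.6946 0.1045 0.2   ]
 [0.4595 0.1143 0.2   ]]
door
 [[ 0.4449  0.0859  0.198 ]
 [ 0.4607 -0.1469  0.198 ]
 [ 0.4623  0.0864  0.198 ]
 [ 0.4847 -0.1413  0.198 ]]
door side
 [[ 0.4834 -0.1379  0.198 ]
 [ 0.4637 -0.1399  0.198 ]
 [ 0.4472  0.0874  0.198 ]
 [ 0.4674  0.0904  0.198 ]]
tab (array([0.61266895, 0.02618575, 0.16794621]), np.float64(0.0046270930007862475))
[[0.6143 0.0322 0.176 ]] [[0.6096 0.0249 0.176 ]]
tab (array([0.5351822 , 0.02685631, 0.16514362]), np.float64(0.0012605262468406867))
[[0.5361 0.0351 0.176 ]] [[0.5344 0.0252 0.176 ]]
(290, 258) [0.5981 0.0325 0.1623]
(303, 258) [0.5734 0.0344 0.168 ]
(303, 262) [0.5731 0.0331 0.1537]
(315, 262) [0.5503 0.0349 0.1592]
(225, 215) [0.5921 0.0308 0.1432]
(225, 222) [0.5744 0.0317 0.1345]
(225, 230) [0.5539 0.0327 0.1253]
(226, 222) [0.5752 0.0312 0.1211]
(224, 222) [0.5734 0.0314 0.1526]
```

The geometry fits the given sizes:

| Item | Measured |
|---|---|
| Cabinet size | 220.4 x 239.2 mm |
| Cabinet centre | (0.5826, 0.2152), cabinet x axis at about 87.6° |
| Door angle | about 1.45 rad |
| Tray | about 71 mm out |

Next I lift, shut the fingers, and turn the tool so that tool x is cabinet -y and tool y is cabinet -x.

```bash
python3 -c "
from bench import ctrl;print(ctrl.tips_ahead)"; python3 -m pendant '[[[0,0,-0.03,0,0,0.1,1],[0,0,-0.04,0,0,0.149,1],[0,0,-0.04,0,0,0.149,1],[0,0,-0.03,0,0,0.149,1],[0,0,0,0,0,0.149,1],[0,0,0,0,0,0.149,1],[0,0,0,0,0,0.149,1],[0,0,0,0,0,0.149,1],[0,0,0,0,0,0.149,1],[0,0,0,0,0,0,1]]]'
```

```text
0.025
time_s: 1.1
eef_pos: [0.1812, 0.5455, 0.3646]
eef_rot: [0.0, 1.0, -0.022, -0.0]
wrist_force: [0.7, 0.4, -0.4]
opening: 0.003
```

```bash
python3 -m pendant '[[[0.015,0.019,0,0,0,0,1],[0.029,0.038,0,0,0,0,1],[0.029,0.038,0,0,0,0,1],[0.029,0.038,0,0,0,0,1],[0.029,0.038,0,0,0,0,1],[0.029,0.038,0,0,0,0,1],[0.029,0.038,0,0,0,0,1],[0.029,0.038,0,0,0,0,1],[0.029,0.038,0,0,0,0,1],[0.029,0.038,0,0,0,0,1]]]'
python3 -m pendant '[[[0.029,0.038,0,0,0,0,1],[0.029,0.038,0,0,0,0,1],[0.029,0.038,0,0,0,0,1],[0.029,0.038,0,0,0,0,1],[0.022,0.029,0,0,0,0,1],[0,0,0,0,0,0,1],[0,0,0,0,0,0,1]]]'
```

```text
time_s: 2.1
eef_pos: [0.4426, 0.1716, 0.3652]
eef_rot: [-0.0, 1.0, -0.019, 0.0]
wrist_force: [0.8, 0.1, 0.3]
opening: 0.0
time_s: 2.8
eef_pos: [0.572, -0.0137, 0.3644]
eef_rot: [-0.0, 1.0, -0.02, -0.001]
wrist_force: [0.3, 0.4, 0.4]
opening: 0.003
```

```bash
python3 -m pendant '[[[0,0,0.03,0,0,0,1],[0,0,0.04,0,0,0,1],[0,0,0.04,0,0,0,1],[0,0,0.04,0,0,0,1],[0,0,0.03,0,0,0,1],[0,0,0.01,0,0,0,1],[0,0,0,0,0,0,1]]]'
python3 - <<'E'
from bench import ctrl
import cv2,numpy as np
for n,(y,x) in (("side",(150,160)),("top",(130,110))):
    p,d=ctrl.camera(n);np.savez(f"pics/{n}1.npz",p=p,d=d)
    cv2.imwrite(f"pics/{n}1.png",cv2.resize(p[y:y+200,x:x+260,::-1],None,fx=3,fy=3))
E
```

```text
time_s: 3.5
eef_pos: [0.571, -0.0119, 0.1743]
eef_rot: [-0.0, 1.0, -0.02, -0.001]
wrist_force: [-0.2, 0.3, 0.0]
opening: 0.001
```

View pics/side1.png

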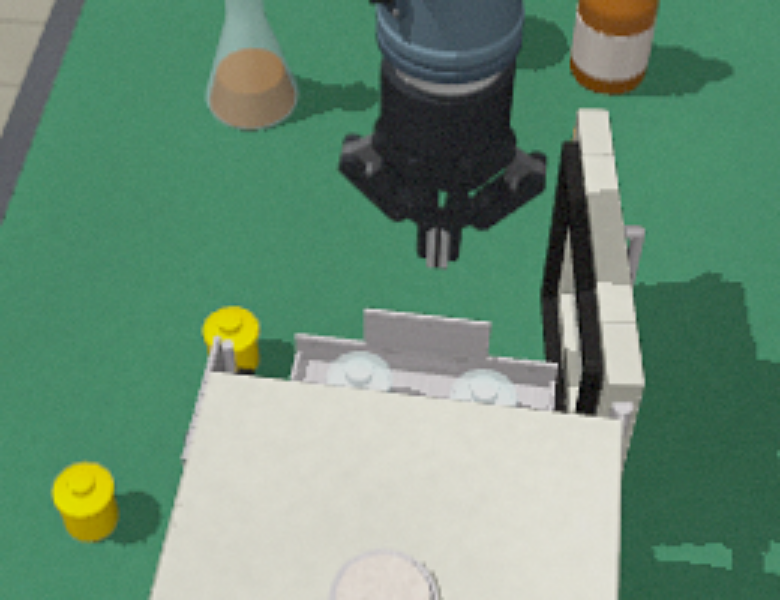

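View pics/top1.png

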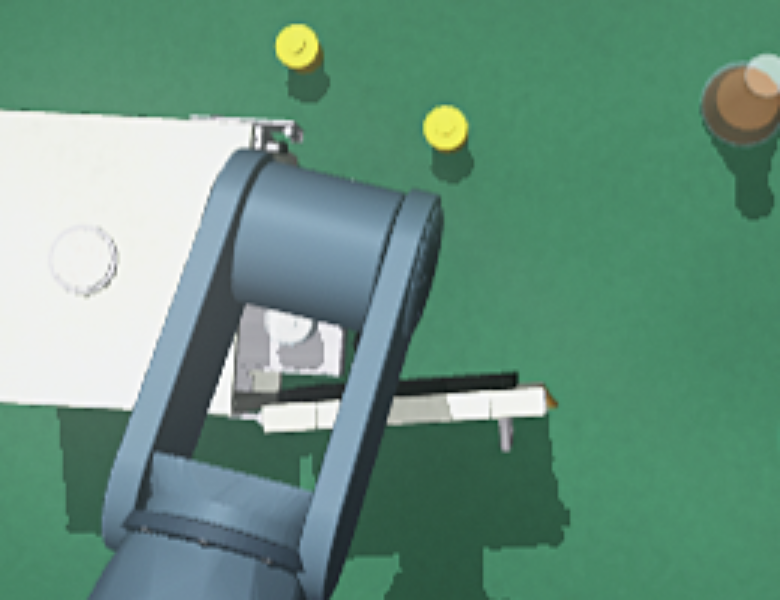

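The fingertips are shut and centred in front of the tab: fingertip at side crop (438,265), tab's upper edge at (365-490, 313). Nothing else is near. Now the slow push home.

```bash
python3 -m pendant '[[[0,-0.01,0,0,0,0,1],[0,-0.01,0,0,0,0,1],[0,-0.004,0,0,0,0,1],[0,-0.003,0,0,0,0,1],[0,-0.003,0,0,0,0,1],[0,-0.003,0,0,0,0,1],[0,-0.004,0,0,0,0,1],[0,-0.005,0,0,0,0,1],[0,-0.005,0,0,0,0,1],[0,-0.005,0,0,0,0,1]]]'
python3 -m pendant '[[[0,-0.005,0,0,0,0,1],[0,-0.005,0,0,0,0,1],[0,-0.005,0,0,0,0,1],[0,-0.005,0,0,0,0,1],[0,-0.005,0,0,0,0,1],[0,-0.004,0,0,0,0,1],[0,-0.003,0,0,0,0,1]]]'
```

```text
time_s: 4.6
eef_pos: [0.5744, 0.0392, 0.1752]
eef_rot: [-0.0, 1.0, -0.021, -0.0]
wrist_force: [-0.1, 0.2, -0.1]
opening: 0.001
time_s: 5.3
eef_pos: [0.5757, 0.0711, 0.1752]
eef_rot: [0.0, 1.0, -0.021, 0.0]
wrist_force: [-0.6, -0.3, -0.0]
opening: 0.0
```

Run:
```python
from bench import ctrl
import cv2,numpy as np
for n,(y,x) in (("side",(150,160)),):
    p,d=ctrl.camera(n);np.savez(f"pics/{n}2.npz",p=p,d=d)
    cv2.imwrite(f"pics/{n}2.png",cv2.resize(p[y:y+200,x:x+260,::-1],None,fx=3,fy=3))
```

```text
(no output)
```

View pics/side2.png

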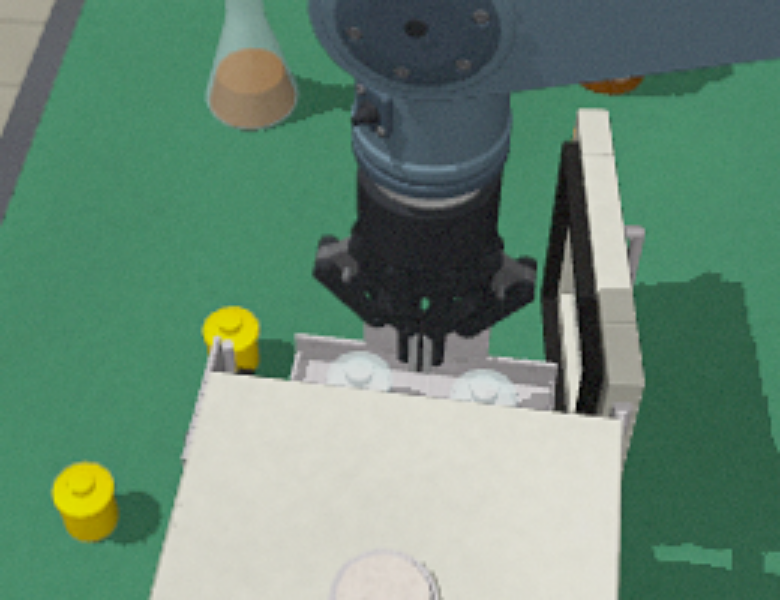

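Run:
```python
from h import *
z=np.load("pics/side2.npz");P=cloud("side",z['d'])
for cy,cx in [(362,405),(355,405),(345,405),(362,436),(340,436),(362,360),(372,484),(340,380),(340,470),(330,380),(330,480),(345,310),(360,520)]:
    v,u=150+cy//3,160+cx//3;print((cx,cy),P[v,u].round(4))
K,D,T=cal("side")
for w in [(.5757,.0711,.150),(.5757,.0711,.175),(.574,.031,.176),(.574,.031,.15),(.574,.1,.176)]:
    p=cv2.projectPoints(np.array([w]),cv2.Rodrigues(T[:3,:3])[0],T[:3,3],K,D)[0].ravel();print(w,((p-[160,150])*3).round(0))
```

```text
(405, 362) [0.5853 0.0778 0.1885]
(405, 355) [0.5853 0.0784 0.1954]
(405, 345) [0.5855 0.0773 0.203 ]
(436, 362) [0.5674 0.0784 0.1918]
(436, 340) [0.568  0.0846 0.2211]
(360, 362) [0.6138 0.0647 0.1663]
(484, 372) [0.5377 0.0594 0.1564]
(380, 340) [0.6056 0.0328 0.1458]
(470, 340) [0.5483 0.0375 0.1597]
(380, 330) [0.6057 0.0323 0.1547]
(480, 330) [0.5428 0.085  0.2336]
(310, 345) [0.6511 0.0309 0.1304]
(520, 360) [0.5147 0.0359 0.1393]
(0.5757, 0.0711, 0.15) [420. 389.]
(0.5757, 0.0711, 0.175) [421. 365.]
(0.574, 0.031, 0.176) [429. 312.]
(0.574, 0.031, 0.15) [428. 337.]
(0.574, 0.1, 0.176) [421. 404.]
```

Run:
```python
from h import *
for k,(y0,y1) in ((1,(215,275)),(2,(310,375))):
    z=np.load(f"pics/side{k}.npz");P=cloud("side",z['d']);p=z['p']
    print(k)
    for cx in ((432,444) if k==1 else (405,420,436)):
      for cy in range(y0,y1,3):
        v,u=150+cy//3,160+cx//3;print((cx,cy),P[v,u].round(3),p[v,u])
```

```text
1
(432, 215) [nan nan nan] [37 39 39]
(432, 218) [nan nan nan] [27 29 29]
(432, 221) [ 0.576 -0.002  0.226] [33 35 39]
(432, 224) [ 0.576 -0.001  0.225] [35 42 40]
(432, 227) [ 0.576 -0.002  0.221] [38 41 41]
(432, 230) [ 0.576 -0.004  0.215] [113 116 114]
(432, 233) [ 0.576 -0.002  0.215] [132 131 131]
(432, 236) [ 0.575 -0.001  0.214] [133 133 133]
(432, 239) [ 0.575 -0.002  0.209] [131 133 134]
(432, 242) [ 0.575 -0.002  0.206] [137 137 136]
(432, 245) [ 0.575 -0.001  0.205] [132 134 133]
(432, 248) [ 0.575 -0.001  0.202] [129 130 130]
(432, 251) [ 0.575 -0.001  0.199] [122 125 123]
(432, 254) [ 0.575 -0.     0.197] [119 121 119]
(432, 257) [ 0.575 -0.004  0.19 ] [108 109 109]
(432, 260) [ 0.575 -0.     0.191] [111 113 109]
(432, 263) [ 0.575 -0.001  0.188] [106 108 106]
(432, 266) [ 0.575 -0.002  0.184] [109 106 108]
(432, 269) [ 0.579 -0.15  -0.001] [ 76 127 100]
(432, 272) [ 0.579 -0.148 -0.002] [ 75 138 105]
(444, 215) [ 0.569 -0.     0.234] [31 32 37]
(444, 218) [ 0.569 -0.001  0.231] [38 41 38]
(444, 221) [0.568 0.    0.23 ] [32 32 36]
(444, 224) [0.568 0.    0.227] [40 39 4
[... 2856 characters left out ...]
4 0.235] [30 29 33]
(436, 328) [0.568 0.084 0.231] [41 39 41]
(436, 331) [0.568 0.085 0.23 ] [36 40 41]
(436, 334) [0.568 0.084 0.227] [37 41 40]
(436, 337) [0.568 0.084 0.223] [31 32 37]
(436, 340) [0.568 0.085 0.221] [33 38 36]
(436, 343) [0.568 0.078 0.21 ] [27 27 27]
(436, 346) [0.568 0.079 0.207] [30 29 34]
(436, 349) [0.568 0.079 0.205] [36 36 37]
(436, 352) [0.568 0.08  0.203] [38 41 43]
(436, 355) [0.568 0.077 0.196] [32 38 43]
(436, 358) [0.568 0.078 0.194] [42 42 38]
(436, 361) [0.567 0.078 0.192] [30 27 36]
(436, 364) [0.567 0.079 0.19 ] [22 25 26]
(436, 367) [0.568 0.033 0.121] [122 121 121]
(436, 370) [0.568 0.035 0.12 ] [130 127 129]
(436, 373) [0.568 0.032 0.113] [136 133 131]
```

The side view disagrees with the stated tip offset. By depth, the shut fingertips end at z ≈ 0.183 with the TCP at 0.175, so they passed above the 0.176 tab without touching it. The near-zero wrist force agrees. Tray and bottles have not moved. I'll use the measured tip, about 8 mm behind the reported TCP: retreat above the tab, then lower farther.

```bash
python3 -m pendant '[[[0,0,-0.02,0,0,0,1],[0,0.015,0,0,0,0,1],[0,0.03,0,0,0,0,1],[0,0.03,0,0,0,0,1],[0,0.01,0,0,0,0,1],[0,0,0.02,0,0,0,1],[0,0,0.015,0,0,0,1],[0,0,0.01,0,0,0,1],[0,0,0,0,0,0,1]]]'
python3 - <<'E'
from bench import ctrl
import cv2,numpy as np
from h import cloud
for n,(y,x) in (("side",(150,160)),):
    p,d=ctrl.camera(n);np.savez(f"pics/{n}3.npz",p=p,d=d)
    cv2.imwrite(f"pics/{n}3.png",cv2.resize(p[y:y+200,x:x+260,::-1],None,fx=3,fy=3))
    P=cloud(n,d);c=P[:,290:315].reshape(-1,3);c=c[(c[:,2]>.12)&(c[:,1]<.015)&(c[:,1]>-.03)];print(np.sort(c[:,2])[:12].round(3))
E
```

```text
time_s: 6.25
eef_pos: [0.5706, -0.0137, 0.1479]
eef_rot: [-0.0, 1.0, -0.021, -0.002]
wrist_force: [0.5, 0.4, -0.7]
opening: -0.001
[0.157 0.157 0.157 0.157 0.158 0.158 0.159 0.159 0.159 0.159 0.159 0.16 ]
```

View pics/side3.png

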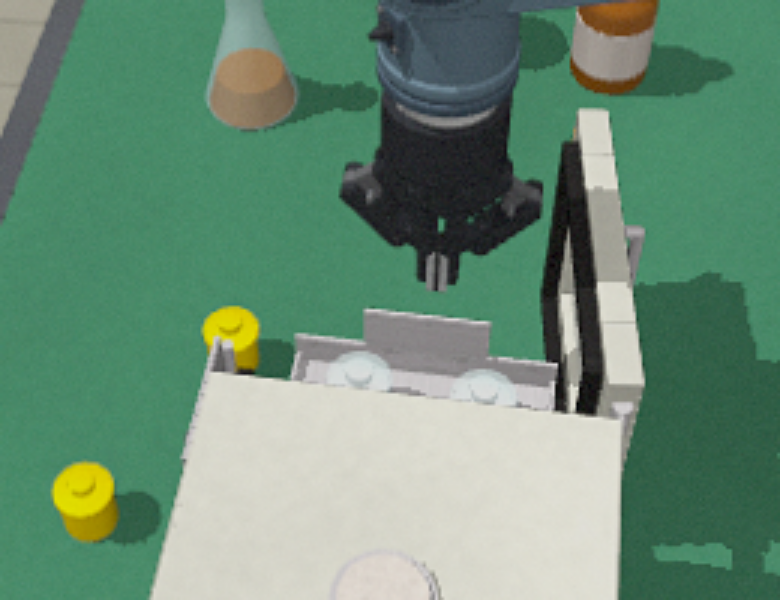

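The tip is now at z 0.157, below the tab's top edge. Bottles and tray are as before. Pushing again, with a force check partway.

```bash
python3 -m pendant '[[[0,-0.01,0,0,0,0,1],[0,-0.01,0,0,0,0,1],[0,-0.006,0,0,0,0,1],[0,-0.003,0,0,0,0,1],[0,-0.003,0,0,0,0,1],[0,-0.003,0,0,0,0,1],[0,-0.003,0,0,0,0,1],[0,-0.003,0,0,0,0,1],[0,-0.004,0,0,0,0,1],[0,-0.005,0,0,0,0,1]]]'
python3 - <<'E'
from bench import ctrl
import cv2,numpy as np
for n,(y,x) in (("side",(150,160)),):
    p,d=ctrl.camera(n)
    cv2.imwrite(f"pics/{n}4.png",cv2.resize(p[y:y+200,x:x+260,::-1],None,fx=3,fy=3))
E
```

```text
time_s: 7.3
eef_pos: [0.5743, 0.0357, 0.1503]
eef_rot: [0.0, 1.0, -0.021, 0.0]
wrist_force: [-0.5, -2.7, 1.7]
opening: -0.001
```

View pics/side4.png

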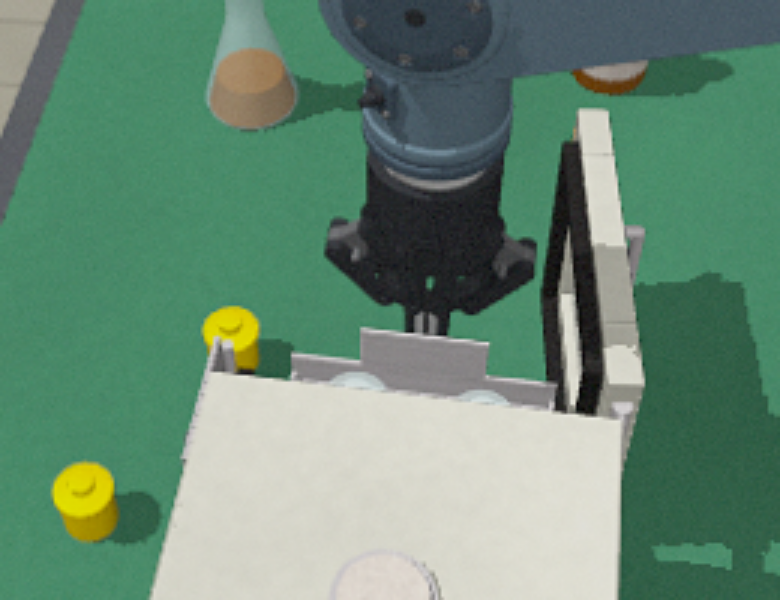

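The tray is moving: the tab edge has gone from row 313 to 332 in the crop, at about 2.7 N. About 53 mm remain.

```bash
python3 -m pendant '[[[0,-0.005,0,0,0,0,1],[0,-0.005,0,0,0,0,1],[0,-0.005,0,0,0,0,1],[0,-0.005,0,0,0,0,1],[0,-0.005,0,0,0,0,1],[0,-0.005,0,0,0,0,1],[0,-0.005,0,0,0,0,1],[0,-0.004,0,0,0,0,1],[0,-0.003,0,0,0,0,1],[0,-0.003,0,0,0,0,1]]]'
python3 -m pendant '[[[0,-0.002,0,0,0,0,1],[0,-0.002,0,0,0,0,1],[0,-0.001,0,0,0,0,1]]]'
```

```text
time_s: 8.35
eef_pos: [0.5762, 0.081, 0.1502]
eef_rot: [0.0, 1.0, -0.021, 0.0]
wrist_force: [-0.1, -1.8, 1.3]
opening: -0.002
time_s: 8.65
eef_pos: [0.5764, 0.0858, 0.1502]
eef_rot: [-0.0, 1.0, -0.021, 0.0]
wrist_force: [1.0, -0.9, 1.7]
opening: -0.001
```

```bash
python3 -m pendant '[[[0,-0.001,0,0,0,0,1],[0,-0.001,0,0,0,0,1]]]'; python3 -m pendant '[[[0,-0.001,0,0,0,0,1],[0,-0.001,0,0,0,0,1]]]'; python3 -m pendant '[[[0,-0.001,0,0,0,0,1],[0,-0.001,0,0,0,0,1]]]'
```

```text
time_s: 8.85
eef_pos: [0.5764, 0.0877, 0.1502]
eef_rot: [0.0, 1.0, -0.021, 0.0]
wrist_force: [0.4, -1.7, 1.1]
opening: -0.001
time_s: 9.05
eef_pos: [0.5766, 0.0897, 0.1502]
eef_rot: [0.0, 1.0, -0.021, 0.0]
wrist_force: [0.7, -1.1, 1.0]
opening: -0.005
time_s: 9.25
eef_pos: [0.5766, 0.0917, 0.1502]
eef_rot: [0.0, 1.0, -0.021, 0.0]
wrist_force: [0.6, -2.2, 1.1]
opening: -0.0
```

```bash
python3 -m pendant '[[[0,-0.001,0,0,0,0,1],[0,-0.001,0,0,0,0,1]]]'; python3 -m pendant '[[[0,-0.001,0,0,0,0,1],[0,0,0,0,0,0,1]]]'; python3 -m pendant '[[[0,-0.001,0,0,0,0,1],[0,0,0,0,0,0,1]]]'
```

```text
time_s: 9.45
eef_pos: [0.5766, 0.0922, 0.1502]
eef_rot: [0.001, 1.0, -0.021, -0.0]
wrist_force: [0.8, -10.6, 1.8]
opening: 0.005
time_s: 9.65
eef_pos: [0.5766, 0.0922, 0.1502]
eef_rot: [0.002, 1.0, -0.021, -0.0]
wrist_force: [-0.7, -11.0, 2.4]
opening: 0.0
time_s: 9.85
eef_pos: [0.5766, 0.0922, 0.1503]
eef_rot: [0.003, 1.0, -0.021, -0.0]
wrist_force: [-1.6, -14.0, 3.1]
opening: 0.003
```

The tray is home: force rose at y = 0.0922 with a firm stop. Backing off and lifting, then over the door to its outer side.

```bash
python3 -m pendant '[[[0,0.006,0,0,0,0,1],[0,0.024,0,0,0,0,1],[0,0.03,0,0,0,0,1],[0,0,-0.03,0,0,0,1],[0,0,-0.045,0,0,0,1],[0,0,-0.035,0,0,0,1],[0,0,0,0,0,0,1]]]'
python3 -m pendant '[[[-0.016,0.016,0,0,0,0,1],[-0.032,0.031,0,0,0,0,1],[-0.032,0.031,0,0,0,0,1],[-0.032,0.031,0,0,0,0,1],[-0.032,0.031,0,0,0,0,1],[-0.016,0.016,0,0,0,0,1],[0,0,0,0,0,0,1]]]'
python3 -m pendant '[[[0,0,0,0,0,0.145,1],[0,0,0,0,0,0.145,1],[0,0,0,0,0,0.145,1],[0,0,0,0,0,0.145,1],[0,0,0,0,0,0.145,1],[0,0,0,0,0,0.145,1],[0,0,0,0,0,0.145,1],[0,0,0,0,0,0.145,1],[0,0,0,0,0,0.145,1],[0,0,0,0,0,0.145,1]]]'
python3 - <<'E'
from bench import ctrl
import cv2,numpy as np
print(ctrl.get_obs()['q'].round(3))
p,d=ctrl.camera("top");np.savez("pics/top5.npz",p=p,d=d);cv2.imwrite("pics/top5.png",cv2.resize(p[130:330,90:350,::-1],None,fx=3,fy=3))
p,d=ctrl.camera("side");np.savez("pics/side5.npz",p=p,d=d);cv2.imwrite("pics/side5.png",cv2.resize(p[150:350,170:430,::-1],None,fx=3,fy=3))
E
```

```text
time_s: 10.55
eef_pos: [0.5771, 0.0359, 0.2664]
eef_rot: [0.0, 1.0, -0.021, 0.005]
wrist_force: [-0.3, 0.4, 0.1]
opening: 0.001
time_s: 11.25
eef_pos: [0.4061, -0.1143, 0.2596]
eef_rot: [-0.0, 1.0, -0.023, -0.0]
wrist_force: [-0.0, -0.4, -0.7]
opening: -0.001
time_s: 12.25
eef_pos: [0.4083, -0.1123, 0.2596]
eef_rot: [-0.0, 0.733, -0.681, -0.001]
wrist_force: [0.2, 0.1, 0.6]
opening: -0.0
[-5.510e-01 -2.070e-01  1.921e+00  1.000e-03  1.430e+00  9.460e-01]
```

View pics/top5.png

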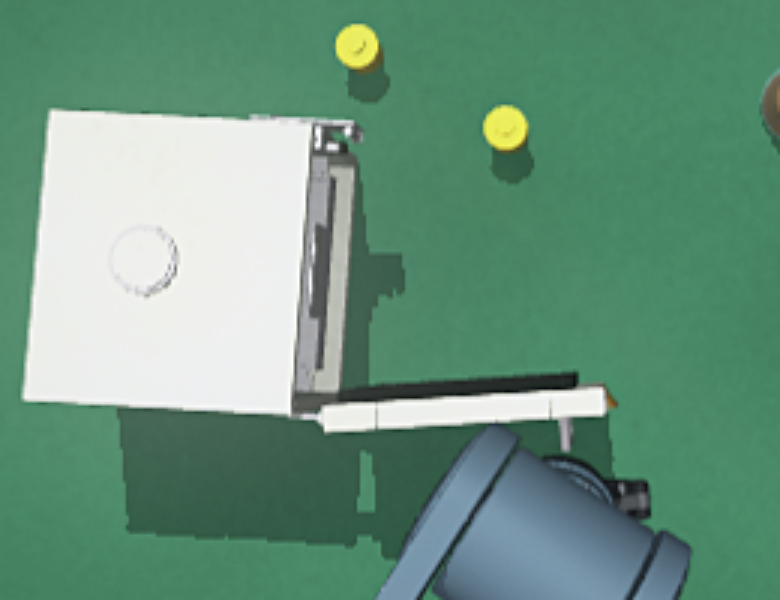

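View pics/side5.png

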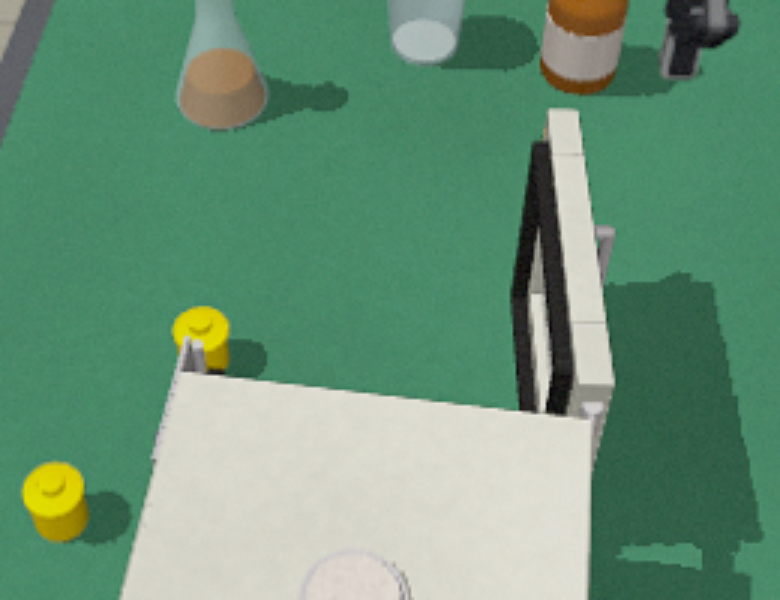

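The tray is home, with only the tab's dark strip left at top crop (318,270). The tool (620,495) is clear outside the door. Lowering beside the outer face and approaching it.

```bash
python3 -m pendant '[[[0.005,0,0.02,0,0,0,1],[0,0,0.04,0,0,0,1],[0,0,0.03,0,0,0,1],[0,0,0.008,0,0,0,1],[0,-0.01,0,0,0,0,1],[0,-0.01,0,0,0,0,1],[0,-0.01,0,0,0,0,1],[0,0,0,0,0,0,1]]]'
python3 - <<'E'
from bench import ctrl
import cv2,numpy as np
p,d=ctrl.camera("side");np.savez("pics/side6.npz",p=p,d=d);cv2.imwrite("pics/side6.png",cv2.resize(p[150:350,250:500,::-1],None,fx=3,fy=3))
E
```

```text
time_s: 13.15
eef_pos: [0.4405, -0.1165, 0.1637]
eef_rot: [-0.0, 0.735, -0.678, 0.002]
wrist_force: [0.4, 0.1, 0.6]
opening: -0.002
```

View pics/side6.png

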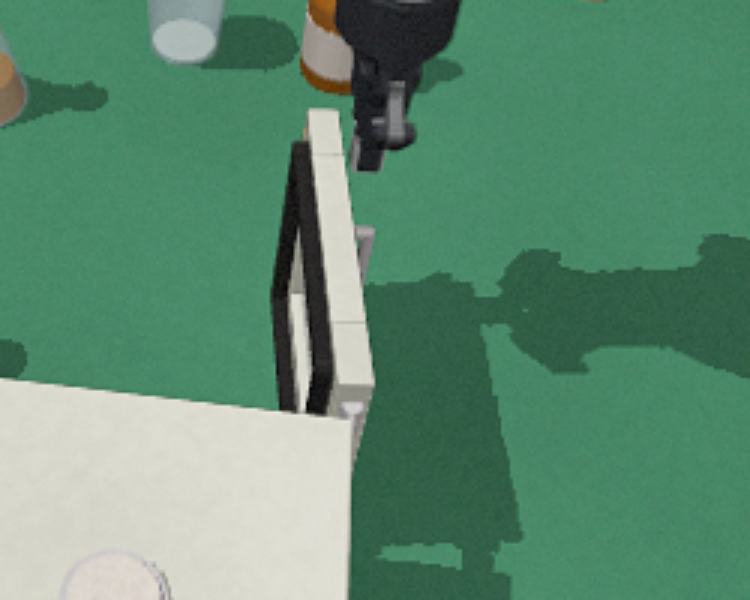

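The fingertip (crop 367,165) is just outside the leaf near its free end. Starting the arc.

```bash
python3 -m pendant '[[[0,-0.003,0,0,0,0,1],[0,-0.003,0,0,0,0,1],[0,-0.003,0,0,0,0,1],[0.0005,-0.006,0,0,0,-0.03,1],[0.0008,-0.01,0,0,0,-0.05,1],[0.0011,-0.014,0,0,0,-0.07,1],[0.0011,-0.014,0,0,0,-0.07,1],[0.0011,-0.014,0,0,0,-0.07,1],[0.0011,-0.014,0,0,0,-0.07,1],[0.0011,-0.014,0,0,0,-0.07,1]]]'
python3 - <<'E'
from bench import ctrl
import cv2,numpy as np
p,d=ctrl.camera("side");cv2.imwrite("pics/side7.png",cv2.resize(p[150:350,200:450,::-1],None,fx=3,fy=3))
o=ctrl.get_obs();q=o['eef_rot'];a=np.arctan2(2*q[1]*q[2],2*q[1]**2-1);u=np.array([np.cos(a),np.sin(a)]);r=o['eef_pos'][:2]-[.4551,.0874]
print("tool ang",a,"door est",-.042-a,"radial",r@u,"off",r@[-u[1],u[0]])
E
```

```text
time_s: 14.2
eef_pos: [0.5321, -0.0999, 0.1621]
eef_rot: [0.0, 0.863, -0.505, 0.0]
wrist_force: [-0.1, -1.1, 0.4]
opening: 0.003
tool ang -1.0545149757726633 door est 1.0125149757726633 radial 0.20124544179480036 off -0.023831958314950757
```

View pics/side7.png

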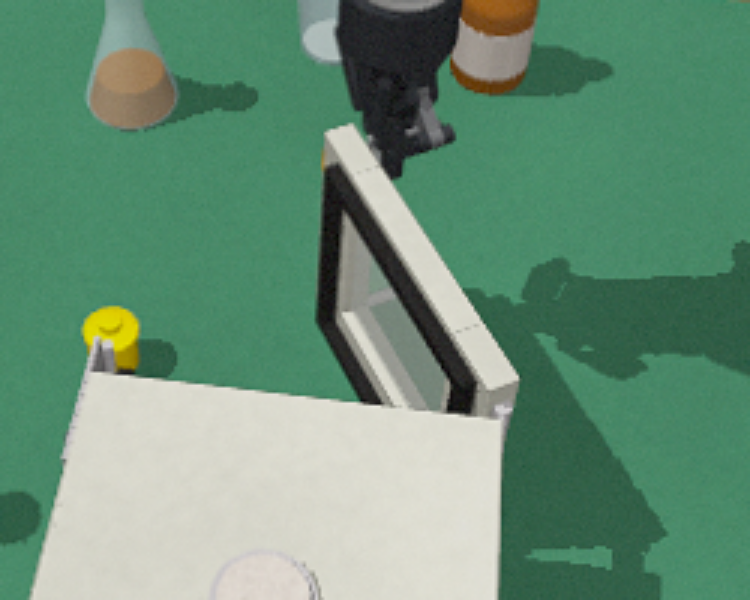

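The door follows the finger; it is now at about 1.0 rad. Continuing to about 0.35 with a slow-down.

```bash
python3 -m pendant '[[[0.0011,-0.014,0,0,0,-0.07,1],[0.0011,-0.014,0,0,0,-0.07,1],[0.0011,-0.014,0,0,0,-0.07,1],[0.0011,-0.014,0,0,0,-0.07,1],[0.0011,-0.014,0,0,0,-0.07,1],[0.0011,-0.014,0,0,0,-0.07,1],[0.0011,-0.014,0,0,0,-0.07,1],[0.0011,-0.014,0,0,0,-0.07,1],[0.001,-0.01,0,0,0,-0.05,1],[0.0006,-0.006,0,0,0,-0.03,1]]]'
cat > st.py <<'E'
from bench import ctrl
import numpy as np
o=ctrl.get_obs();q=o['eef_rot'];a=np.arctan2(2*q[1]*q[2],2*q[1]**2-1);u=np.array([np.cos(a),np.sin(a)]);r=o['eef_pos'][:2]-[.4551,.0874]
print("door est",-.042-a,"radial",r@u,"off",r@[-u[1],u[0]],"F along p",o['wrist_force'][:2]@[-u[1],u[0]])
E
python3 st.py
```

```text
time_s: 15.25
eef_pos: [0.627, -0.0166, 0.162]
eef_rot: [0.0, 0.978, -0.209, -0.0]
wrist_force: [0.2, -1.0, -0.4]
opening: 0.002
door est 0.37816767839976695 radial 0.19936687608208548 off -0.024834714255789345 F along p -0.8225548783062488
```

```bash
python3 -m pendant '[[[0.0006,-0.006,0,0,0,-0.03,1],[0.0006,-0.006,0,0,0,-0.03,1],[0.0006,-0.006,0,0,0,-0.03,1],[0.0006,-0.006,0,0,0,-0.03,1],[0.0006,-0.006,0,0,0,-0.03,1],[0.0006,-0.006,0,0,0,-0.03,1],[0.0006,-0.006,0,0,0,-0.03,1],[0.0004,-0.004,0,0,0,-0.02,1]]]'; python3 st.py
python3 - <<'E'
from bench import ctrl
import cv2
p,d=ctrl.camera("side");cv2.imwrite("pics/side8.png",cv2.resize(p[150:350,180:430,::-1],None,fx=3,fy=3))
E
```

```text
time_s: 16.05
eef_pos: [0.6458, 0.0257, 0.1622]
eef_rot: [-0.0, 0.996, -0.095, 0.0]
wrist_force: [0.6, -0.9, 0.6]
opening: 0.001
door est 0.1475613808044384 radial 0.19885939821805665 off -0.024623389519073783 F along p -0.79018652207234
```

View pics/side8.png

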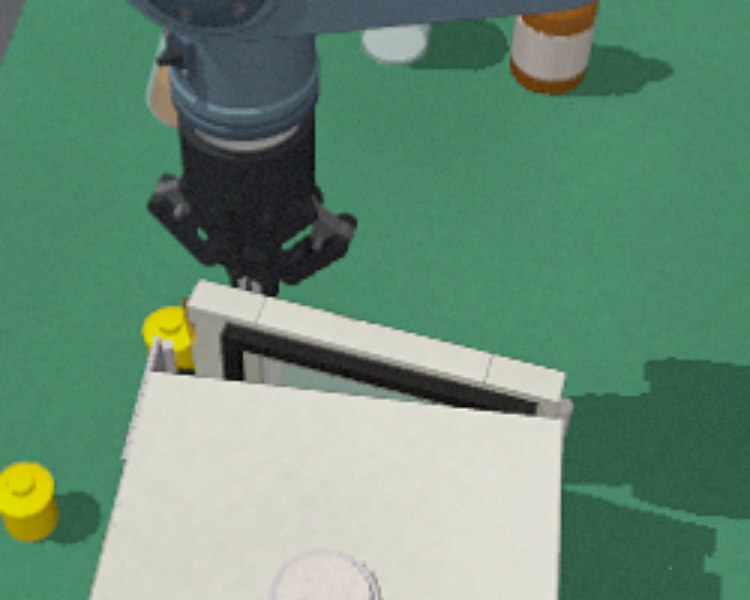

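The door is at about 0.15 rad and the tongue edge is nearing the keeper at crop (160,355). Now small steps, watching the force.

```bash
python3 -m pendant '[[[0.0002,-0.002,0,0,0,-0.01,1],[0.0002,-0.002,0,0,0,-0.01,1],[0.0002,-0.002,0,0,0,-0.01,1],[0,0,0,0,0,0,1]]]'; python3 st.py
python3 -m pendant '[[[0.0002,-0.002,0,0,0,-0.01,1],[0.0001,-0.001,0,0,0,-0.005,1],[0,0,0,0,0,0,1]]]'; python3 st.py
python3 -m pendant '[[[0.0001,-0.001,0,0,0,-0.005,1],[0.0001,-0.001,0,0,0,-0.005,1]]]'; python3 st.py
python3 -m pendant '[[[0.0001,-0.001,0,0,0,-0.005,1],[0.0001,-0.001,0,0,0,-0.005,1]]]'; python3 st.py
```

```text
time_s: 16.5
eef_pos: [0.6473, 0.0311, 0.1622]
eef_rot: [-0.0, 0.997, -0.081, -0.0]
wrist_force: [0.4, -1.1, -0.4]
opening: 0.001
door est 0.11957912133040813 radial 0.198715638732031 off -0.024679223585885025 F along p -0.9928705421889176
time_s: 16.8
eef_pos: [0.6481, 0.0339, 0.1622]
eef_rot: [-0.0, 0.997, -0.073, -0.0]
wrist_force: [0.9, -0.2, -0.6]
opening: 0.0
door est 0.10470842839505978 radial 0.19869477069187622 off -0.024693356649214043 F along p -0.09209747851718739
time_s: 17.0
eef_pos: [0.6485, 0.0357, 0.1622]
eef_rot: [0.0, 0.998, -0.068, 0.0]
wrist_force: [0.6, -0.8, -0.4]
opening: 0.002
door est 0.094737109194345 radial 0.19868397674995422 off -0.024823334314469935 F along p -0.6630126116521319
time_s: 17.2
eef_pos: [0.649, 0.0378, 0.1622]
eef_rot: [0.0, 0.998, -0.063, 0.0]
wrist_force: [0.2, -1.0, 0.3]
opening: -0.005
door est 0.08457924695026295 radial 0.19864946774735798 off -0.02475507241454872 F along p -1.0033435895071563
```

```bash
for i in 1; do python3 -m pendant '[[[0.0001,-0.001,0,0,0,-0.005,1],[0.0001,-0.001,0,0,0,-0.005,1]]]'; python3 st.py
python3 -m pendant '[[[0.0001,-0.001,0,0,0,-0.005,1],[0.0001,-0.001,0,0,0,-0.005,1]]]'; python3 st.py
python3 -m pendant '[[[0.0001,-0.001,0,0,0,-0.005,1]]]'; python3 st.py
python3 -m pendant '[[[0.0001,-0.001,0,0,0,-0.005,1]]]'; python3 st.py; done
```

```text
time_s: 17.4
eef_pos: [0.6495, 0.0397, 0.1622]
eef_rot: [-0.0, 0.998, -0.058, 0.0]
wrist_force: [0.3, -0.3, -0.5]
opening: 0.001
door est 0.07459139936057263 radial 0.19863368221758465 off -0.02472523249241962 F along p -0.23797132753347433
time_s: 17.6
eef_pos: [0.6499, 0.0417, 0.1622]
eef_rot: [0.0, 0.999, -0.053, 0.0]
wrist_force: [-0.0, -0.2, 0.3]
opening: -0.003
door est 0.06456818503309475 radial 0.19855701008705606 off -0.024724470468746335 F along p -0.1696974958220581
time_s: 17.7
eef_pos: [0.6501, 0.0427, 0.1622]
eef_rot: [-0.0, 0.999, -0.051, 0.0]
wrist_force: [-0.2, -0.6, 0.5]
opening: 0.005
door est 0.059588625044456896 radial 0.19853998017750532 off -0.024704210419772228 F along p -0.6228776966756863
time_s: 17.8
eef_pos: [0.6503, 0.0436, 0.1622]
eef_rot: [0.0, 0.999, -0.048, 0.0]
wrist_force: [0.3, -0.1, -0.2]
opening: -0.003
door est 0.054587786075988486 radial 0.19853701193465093 off -0.024727638167208268 F along p -0.10956583715228016
```

```bash
python3 -m pendant '[[[0.0001,-0.001,0,0,0,-0.005,1]]]'; python3 st.py
python3 -m pendant '[[[0.0001,-0.001,0,0,0,-0.005,1]]]'; python3 st.py
python3 -m pendant '[[[0.0001,-0.001,0,0,0,-0.005,1]]]'; python3 st.py
python3 - <<'E'
from bench import ctrl
import cv2
p,d=ctrl.camera("side");cv2.imwrite("pics/side9.png",cv2.resize(p[200:320,200:400,::-1],None,fx=4,fy=4))
p,d=ctrl.camera("top");cv2.imwrite("pics/top9.png",cv2.resize(p[150:290,90:310,::-1],None,fx=3.6,fy=3.6))
E
```

```text
time_s: 17.9
eef_pos: [0.6505, 0.0446, 0.1622]
eef_rot: [0.0, 0.999, -0.046, 0.0]
wrist_force: [0.9, -0.3, -0.2]
opening: 0.001
door est 0.04953489386389922 radial 0.19849354266283697 off -0.02471024228940044 F along p -0.16374860991737586
time_s: 18.0
eef_pos: [0.6507, 0.0457, 0.1622]
eef_rot: [-0.0, 0.999, -0.043, -0.0]
wrist_force: [0.5, -0.1, -0.1]
opening: -0.0
door est 0.044578424856664876 radial 0.1984433957636435 off -0.02466926248796267 F along p -0.07838747702323756
time_s: 18.1
eef_pos: [0.6509, 0.0466, 0.1622]
eef_rot: [0.0, 0.999, -0.041, 0.0]
wrist_force: [0.4, -1.7, 0.1]
opening: -0.003
door est 0.03960108182837454 radial 0.19846113399514226 off -0.02471143931282777 F along p -1.6116061532444887
```

View pics/side9.png

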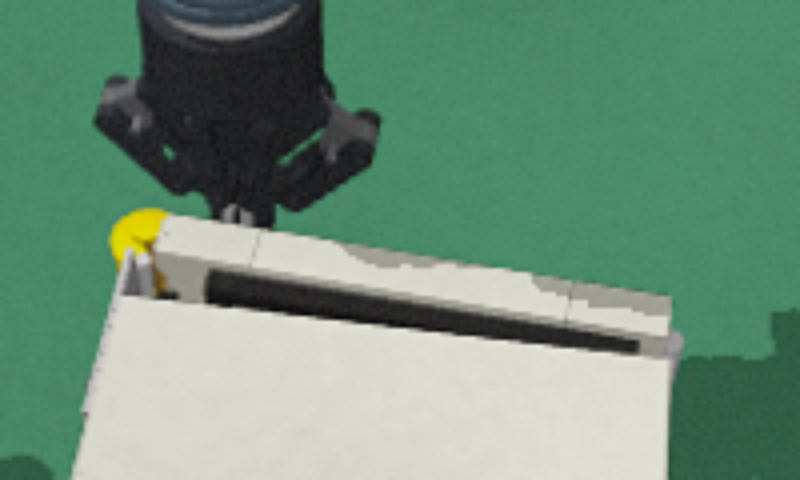

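View pics/top9.png

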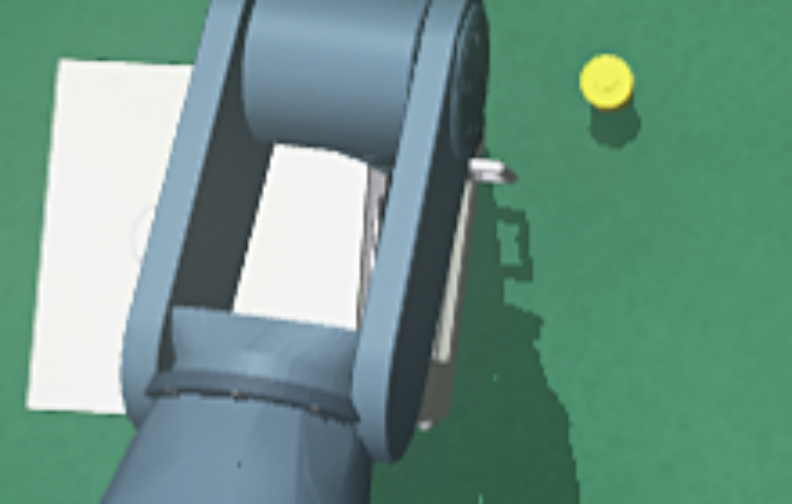

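The door's free edge has just reached the keeper, still slightly open at side crop (160,240). Continuing in 1 mm steps, now straight along the push direction.

```bash
for k in 1; do python3 -m pendant '[[[0,-0.001,0,0,0,-0.005,1]]]'; python3 st.py
python3 -m pendant '[[[0,-0.001,0,0,0,-0.005,1]]]'; python3 st.py
python3 -m pendant '[[[0,-0.001,0,0,0,-0.005,1]]]'; python3 st.py; 
python3 -m pendant '[[[0,-0.001,0,0,0,-0.005,1]]]'; python3 st.py;done | grep -E "wrist|door|eef_pos"
```

```text
eef_pos: [0.6509, 0.0475, 0.1622]
wrist_force: [0.5, -0.1, 0.4]
door est 0.03491486263045541 radial 0.1982918024173997 off -0.02475935111034809 F along p -0.04998910214906566
eef_pos: [0.651, 0.0485, 0.1621]
wrist_force: [0.1, -2.7, -0.1]
door est 0.029628579673012766 radial 0.1981873382119665 off -0.024755696803997026 F along p -2.723259642047436
eef_pos: [0.6512, 0.049, 0.1622]
wrist_force: [0.1, -4.0, -1.6]
door est 0.02472190237411038 radial 0.1981823617337021 off -0.025286074453344815 F along p -3.9519833436664866
eef_pos: [0.6513, 0.0495, 0.1622]
wrist_force: [0.3, -6.3, -0.8]
door est 0.019904131669848682 radial 0.198122653213933 off -0.025668633881278064 F along p -6.256392653624329
```

```bash
for k in 1; do python3 -m pendant '[[[0,-0.001,0,0,0,-0.004,1]]]'; python3 st.py
python3 -m pendant '[[[0,-0.001,0,0,0,-0.004,1]]]'; python3 st.py
python3 -m pendant '[[[0,-0.001,0,0,0,-0.004,1]]]'; python3 st.py; done | grep -E "wrist|door|eef_pos"
```

```text
eef_pos: [0.6514, 0.0502, 0.1622]
wrist_force: [0.8, -6.1, -1.2]
door est 0.016192344803434684 radial 0.19814647260380736 off -0.025710534150807207 F along p -6.02826801158213
eef_pos: [0.6516, 0.051, 0.1622]
wrist_force: [1.8, -6.5, -1.7]
door est 0.012348887149453931 radial 0.19815922819930837 off -0.025637809442969024 F along p -6.399089690995959
eef_pos: [0.6517, 0.0519, 0.1622]
wrist_force: [1.7, -6.5, -2.3]
door est 0.008456917458199036 radial 0.19816939902448177 off -0.025563592993259058 F along p -6.3594439661754185
```

```bash
for k in 1; do python3 -m pendant '[[[0,-0.001,0,0,0,-0.005,1]]]'; python3 st.py
python3 -m pendant '[[[0,-0.001,0,0,0,-0.005,1]]]'; python3 st.py
python3 -m pendant '[[[0,-0.001,0,0,0,-0.005,1]]]'; python3 st.py
python3 -m pendant '[[[0,-0.001,0,0,0,-0.005,1]]]'; python3 st.py; done | grep -E "wrist|door|eef_pos"
```

```text
eef_pos: [0.6519, 0.0527, 0.1622]
wrist_force: [2.6, -7.9, -2.1]
door est 0.00353369046593293 radial 0.19817236126281368 off -0.02568096456765909 F along p -7.814445314900253
eef_pos: [0.652, 0.0536, 0.1622]
wrist_force: [3.2, -7.9, -1.2]
door est -0.001429115214155681 radial 0.19813269490745333 off -0.025791025358189345 F along p -7.761516166005635
eef_pos: [0.6522, 0.0544, 0.1623]
wrist_force: [2.7, -8.7, -1.5]
door est -0.006348497983320503 radial 0.19813174357649024 off -0.02593190200664615 F along p -8.591950289050427
eef_pos: [0.6523, 0.0552, 0.1622]
wrist_force: [4.0, -9.6, -2.7]
door est -0.011272318696429137 radial 0.19810918742170905 off -0.026076706139364816 F along p -9.461789068176444
```

```bash
for k in 1; do python3 -m pendant '[[[0,-0.001,0,0,0,0,1]]]'; python3 st.py
python3 -m pendant '[[[0,-0.001,0,0,0,0,1]]]'; python3 st.py
python3 -m pendant '[[[0,-0.001,0,0,0,0,1]]]'; python3 st.py; done | grep -E "wrist|door|eef_pos"
```

```text
eef_pos: [0.6524, 0.0561, 0.1623]
wrist_force: [4.0, -9.0, -2.0]
door est -0.011139022618018857 radial 0.19821092915128818 off -0.02518570363070469 F along p -8.85065935716862
eef_pos: [0.6525, 0.057, 0.1622]
wrist_force: [3.8, -9.3, -2.8]
door est -0.010915748213040977 radial 0.19826193968003855 off -0.024261513134660666 F along p -9.141190044755733
eef_pos: [0.6527, 0.0582, 0.1623]
wrist_force: [4.5, -7.1, -2.4]
door est -0.01086193196563253 radial 0.1983679950229287 off -0.02301088580575312 F along p -6.913230774812417
```

```bash
for k in 1; do python3 -m pendant '[[[0,-0.001,0,0,0,0,1]]]'; python3 st.py
python3 -m pendant '[[[0,-0.0007,0,0,0,0,1]]]'; python3 st.py; done | grep -E "wrist|door|eef_pos"
```

```text
eef_pos: [0.6527, 0.0597, 0.1623]
wrist_force: [3.6, -5.9, -2.5]
door est -0.011020594671633584 radial 0.1983499294737806 off -0.021541142461839215 F along p -5.7612284131635185
eef_pos: [0.6526, 0.0608, 0.1623]
wrist_force: [3.0, -6.0, -1.4]
door est -0.011219572977901472 radial 0.19823165872630583 off -0.020558214616688275 F along p -5.866952194565579
```

The force peaked at about 9.5 N and fell to about 6 N, so the tongue is over the top. Continuing in half-millimetre steps until the stop just begins.

```bash
for k in 1; do python3 -m pendant '[[[0,-0.0005,0,0,0,0,1]]]'; python3 -m pendant '[[[0,-0.0005,0,0,0,0,1]]]'; python3 -m pendant '[[[0,-0.0005,0,0,0,0,1]]]';  done | grep -E "wrist|door|eef_pos"
```

```text
eef_pos: [0.6525, 0.0615, 0.1624]
wrist_force: [2.8, -5.0, -1.0]
eef_pos: [0.6524, 0.0622, 0.1624]
wrist_force: [2.8, -4.0, -1.9]
eef_pos: [0.6523, 0.063, 0.1624]
wrist_force: [2.1, -2.5, -0.4]
```

```bash
for k in 1; do python3 -m pendant '[[[0,-0.0005,0,0,0,0,1]]]'; python3 -m pendant '[[[0,-0.0005,0,0,0,0,1]]]';  done | grep -E "wrist|door|eef_pos"
```

```text
eef_pos: [0.6523, 0.0636, 0.1624]
wrist_force: [2.5, -4.0, -1.3]
eef_pos: [0.6523, 0.064, 0.1624]
wrist_force: [2.3, -4.5, -1.6]
```

```bash
for k in 1; do python3 -m pendant '[[[0,-0.0005,0,0,0,0,1]]]'; python3 -m pendant '[[[0,-0.0005,0,0,0,0,1]]]';  python3 -m pendant '[[[0,-0.0005,0,0,0,0,1]]]'; done | grep -E "wrist|door|eef_pos"
```

```text
eef_pos: [0.6524, 0.0645, 0.1624]
wrist_force: [3.2, -3.5, -1.1]
eef_pos: [0.6524, 0.0646, 0.1624]
wrist_force: [2.8, -7.8, -1.6]
eef_pos: [0.6524, 0.0645, 0.1624]
wrist_force: [2.8, -9.1, -0.8]
```

This is the hard stop: position no longer changes and force is rising, about 9 N. Letting go slowly and looking.

```bash
python3 -m pendant '[[[0,0.001,0,0,0,0,1],[0,0.002,0,0,0,0,1],[0,0.003,0,0,0,0,1],[0,0.005,0,0,0,0,1],[0,0.01,0,0,0,0,1],[0,0.02,0,0,0,0,1],[0,0.03,0,0,0,0,1],[0,0.03,0,0,0,0,1],[0,0,0,0,0,0,1]]]'
python3 - <<'E'
from bench import ctrl
import cv2,numpy as np
p,d=ctrl.camera("side");np.savez("pics/side10.npz",p=p,d=d);cv2.imwrite("pics/side10.png",cv2.resize(p[200:320,200:400,::-1],None,fx=4,fy=4))
E
```

```text
time_s: 21.5
eef_pos: [0.6485, -0.0388, 0.1622]
eef_rot: [0.001, 1.0, -0.017, -0.0]
wrist_force: [0.2, -0.6, 0.8]
opening: 0.005
```

View pics/side10.png

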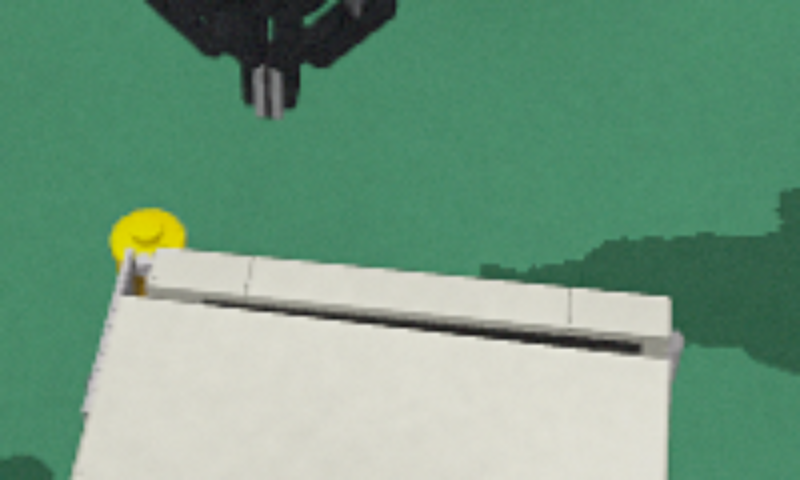

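The door stays shut after release; its edge sits beside the keeper at (150,265). Lifting away, waiting, and measuring the door angle from both views.

```bash
python3 -m pendant '[[[0,0,-0.03,0,0,0,1],[-0.04,0.02,-0.04,0,0,0,1],[-0.045,0.02,0,0,0,0,1],[-0.045,0.02,0,0,0,0,1],[-0.045,0.02,0,0,0,0,1],[-0.045,0.02,0,0,0,0,1],[-0.045,0.02,0,0,0,0,1],[0,0.02,0,0,0,0,1],[0,0,0,0,0,0,1],[0,0,0,0,0,0,1]]]'
python3 - <<'E'
from h import *
for n,(y,x) in (("side",(200,200)),("top",(150,90))):
    p,d=ctrl.camera(n);np.savez(f"pics/{n}11.npz",p=p,d=d);cv2.imwrite(f"pics/{n}11.png",cv2.resize(p[y:y+150,x:x+200,::-1],None,fx=4,fy=4))
E
```

```text
time_s: 22.55
eef_pos: [0.3867, -0.1633, 0.2258]
eef_rot: [-0.0, 1.0, -0.015, 0.0]
wrist_force: [0.3, 0.1, -0.1]
opening: -0.002
```

View pics/side11.png

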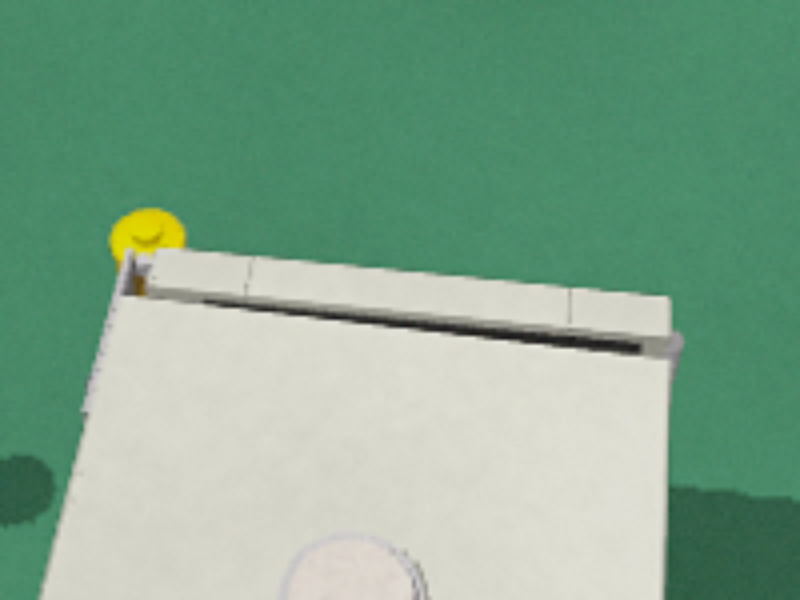

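View pics/top11.png

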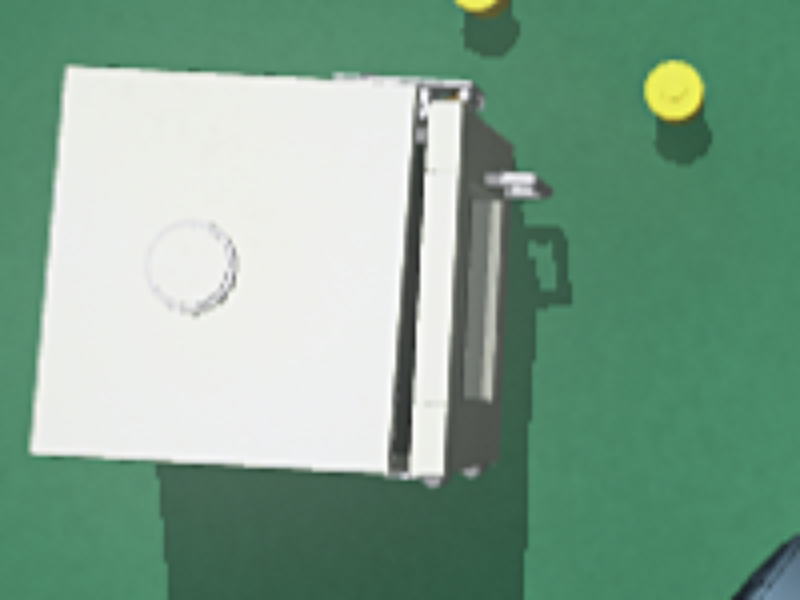

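Run:
```python
from h import *
f=lambda *p:[(90+(a+.5)/4-.5,150+(b+.5)/4-.5) for a,b in p]
g=lambda *p:[(200+(a+.5)/4-.5,200+(b+.5)/4-.5) for a,b in p]
for n,D,C in(("top",f((446,477),(464,100)),f((390,472),(415,85))),("side",g((670,297),(160,250)),g((669,358),(122,296)))):
    d=onz(n,D,.198);c=onz(n,C,.2)
    an=lambda q:np.arctan2(*(q[1]-q[0])[[1,0]])
    print(n,"door angle",an(c)-an(d),d.round(4).tolist())
a=np.load("pics/top0.npz")['p'].astype(int);b=np.load("pics/top11.npz")['p'].astype(int)
m=abs(a-b).sum(2)>40
print("changed px at flask/beaker/reagent/yellows",[m[y-15:y+15,x-15:x+15].sum() for x,y in((358,163),(397,225),(388,278),(209,146),(258,173))])
print(ctrl.get_obs()['time_s'])
```

```text
top door angle -0.014219533527653934 [[0.4563, 0.0772, 0.198], [0.6881, 0.0727, 0.198]]
side door angle -0.022297315285938465 [[0.4583, 0.0807, 0.198], [0.6848, 0.0772, 0.198]]
changed px at flask/beaker/reagent/yellows [np.int64(0), np.int64(0), np.int64(0), np.int64(0), np.int64(0)]
22.65
```

The door measures -0.014 rad (top) and -0.022 rad (side), inside the latched range. The neighbouring glassware is unchanged and the robot is clear, so I am handing in.

```bash
python3 -c "
from bench import ctrl
print(ctrl.hand_in())"
```

```text
the job is handed in; nothing more can be done
None
```

The tray is home, the door is latched, and I handed the job in at about 22.7 s. The interface gave no verdict.

**Tray:** I pushed it by its tab at about 2–3 N until it met the firm stop. The push against the stop reached 14 N.

**Door:** I swung it round and pressed it near the latch edge. The force rose to about 9.5 N, fell to 3–6 N, then rose again at the hard stop, where I let go at about 9 N.

**Checks before handing in:**
- **Latch:** The released door stayed put for over a second. It measured -0.014 rad from the top camera and -0.022 rad from the side, both inside the latched range.
- **Surroundings:** No pixels changed around the flask, reagent bottle, beaker or the yellow look-alikes. The arm was clear of everything.

**What disagreed or was not checked:**
- **Fingertip offset:** The shut fingertips measured about 33 mm shorter than the stated 25 mm ahead of the TCP. My first tray push therefore passed over the tab, and the bottles, without touching anything; I repeated it lower.
- **Cabinet depth:** The two cameras differed by about 4 mm on the cabinet's front edge.
- **Bottles:** They could not be seen once the tray was in. They stood upright in the last view that showed them, partway through the slow push.

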